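# Pack out a core clamp and hold it shut by its T-handle

### The job

The freshly glued transformer in the grey bench clamp needs squeezing, but there is too much room in front of it: fit the red T-handle fully down on the clamp's square spindle, and stand one or two more brown packing plates from the wooden rack upright on the bed between the plate already there and the sprung jaw, until turning the handle clockwise closes the jaw tight on the stack. Finish while holding the handle turned, so that you feel the jaw springs pressing the stack firmly without being driven solid; the cam springs back if you let go. Do not knock over or push about the other things on the bench.

Things in the scene. Friction and masses are not known exactly. Their poses are not given: they have to be found in the camera images.
- bed (a point): Centre of the flat top of the clamp's grey bed (270 mm along x, 84 mm along y, top 20 mm above the bench). The clamp is screwed down. Its x axis runs from the cam and spindle end to the backstop end; z is up. Spindle axis at x = -95 mm; all clamp parts are centred on y = 0.
- spindle_seat (a point): Point on the vertical spindle axis at the top of the brass collar (26 mm across) that the handle's hub seats on, 50 mm above the bench. Above it a steel square 14 x 14 mm, sides along this point's x and y, stands 19 mm tall (full width for the first 15 mm, then two narrower steps, 12.5 and 10.5 mm, as lead-in). The point turns with the spindle.
- spindle (a joint): Turn of the spindle in rad: 0 = sprung back (start), grows clockwise seen from above, stop at 1.4. Its spiral cam pushes the slide and jaw towards the backstop by 12.7 mm per rad, 17.8 mm at the stop. It is not self-locking: a return spring (4 to 10 N at the slide, about 0.1 N m at the handle) turns it back to 0 when let go.
- jaw_face (a point): Centre of the black front face of the sprung jaw, 20 mm above the bed; at rest it is at x = -20 mm on the bed. Its x points to the stack. The jaw is 44 mm wide and its face rises 36 mm above the bed, then slopes back (lead-in) to 43 mm.
- jaw (a joint): How far the jaw is pushed back on its springs, in m: 0 = free, 0.008 = springs solid; 6 N per mm, felt at the handle as about 0.08 N m more per mm. The gap is closed when the cam has moved further than the space that was left, and the difference is this value.
- jaw_pad: The black facing of the jaw (its own origin lies on the bench under the bed's middle when the spindle is at 0; use the jaw face point instead).
- backstop: Grey steel backstop bolted on the bed, 60 mm wide, 38 mm tall; where it is bolted differs from time to time. Origin on the bed surface under the middle of the face that the transformer leans on; its x points away from the transformer.
- transformer: Ferrite transformer, dark grey core and yellow winding, 60 mm along its x (the clamp's x), 56 mm wide, 40 mm tall, 350 g, standing on the bed against the backstop. Origin under its centre, on the bed. Leave it there.
- plate_in_center (a point): An identical packing plate, brown laminate, 12 mm thick (own x), 36 mm wide (own y), 64 mm tall (own z), 38 g. The point is its centre, half-way up. This one already stands on the bed against the transformer (centre 52 mm, top 84 mm above the bench). The space for more plates, beside it, runs from its face to the jaw face: about 17 to 33 mm; they slide down into it from above, and may slip down the last centimetre.
- plate_1_center (a point): An identical packing plate, brown laminate, 12 mm thick (own x), 36 mm wide (own y), 64 mm tall (own z), 38 g. The point is its centre, half-way up. At the start it stands in a slot of the rack, its foot 8 mm and its top 72 mm above the bench.
- plate_2_center (a point): An identical packing plate, brown laminate, 12 mm thick (own x), 36 mm wide (own y), 64 mm tall (own z), 38 g. The point is its centre, half-way up. At the start it stands in a slot of the rack, its foot 8 mm and its top 72 mm above the bench.
- plate_3_center (a point): An identical packing plate, brown laminate, 12 mm thick (own x), 36 mm wide (own y), 64 mm tall (own z), 38 g. The point is its centre, half-way up. At the start it stands in a slot of the rack, its foot 8 mm and its top 72 mm above the bench.
- rack_floor (a point): Middle of the slot floors (8 mm above the bench) of the fixed wooden rack, 140 x 50 x 30 mm tall. Three slots 22 mm deep, 13 mm wide, 48 mm apart along its x, at x = -48, 0, +48 mm; a plate's width lies along the rack's y. 42 mm of each plate stands above the rack.
- handle_grip (a point): Centre of the red flat crossbar of the T-handle: 90 mm along x, 12 mm wide along y, 16 mm tall. 52 mm above the handle's foot; free space under the bar down to the hub top is 18 mm (round neck 18 mm across). At the start the handle stands upright on the bench on its hub.
- handle_socket (a point): Middle of the handle's underside, at the mouth of its square socket: 15.4 x 15.4 mm, sides along the handle's x and y, 22 mm deep, in a 30 x 30 x 26 mm steel hub. It fits the spindle square in four turns, with about 6 degrees of play. Handle mass 160 g. Seated, this point lies at the spindle seat point.
- handle: The T-handle itself; origin at the mouth of its socket.
- choke_a: Bystander: small yellow and black transformer, 33 x 31 x 22 mm, origin underneath.
- choke_b: Bystander: another small yellow and black transformer, 33 x 31 x 22 mm, origin underneath.
- glue: Bystander: white adhesive bottle with red cap, 38 mm across, 105 mm tall, origin underneath.
- screwdriver: Bystander: yellow-handled screwdriver lying on the bench, 170 mm long.
- project_box: Bystander: grey project box with clear lid, 75 x 110 x 36 mm, origin underneath.
- parts_cup: Bystander: small blue parts bowl, 66 mm across, 45 mm tall, origin underneath.

How it is judged (in metres and radians):
At the end, for the whole second after the job is handed in: Handle seated on the spindle (4 mm sideways, 3.5 mm up, upright) and held; jaw sprung back 1.2 to 7.5 mm on an added plate; over 6 N on plate and from transformer to backstop; transformer within 20 mm of its start; plates within 70 mm of the jaw face on the bed (3 mm) and upright (0.12 rad) (horizontal distance between handle_socket and spindle_seat below 0.004 m and z of handle_socket in the frame of spindle_seat below 0.0035 m and angle between handle_grip's own z axis and vertical below 0.12 rad and value of joint jaw between 0.0012 and 0.0075 m and contact force between transformer and backstop above 6 N and contact force between jaw_pad and anything else above 6 N and distance between any of plate_1_center, plate_2_center, plate_3_center and jaw_face below 0.026 m and contact force between the fingers and handle above 0.5 N and distance of transformer from where it was at the start of the episode below 0.02 m and (horizontal distance between plate_in_center and jaw_face above 0.07 m or (height (world z) of plate_in_center between 0.049 and 0.055 m and angle between plate_in_center's own z axis and vertical below 0.12 rad)) and (horizontal distance between plate_1_center and jaw_face above 0.07 m or (height (world z) of plate_1_center between 0.049 and 0.055 m and angle between plate_1_center's own z axis and vertical below 0.12 rad)) and (horizontal distance between plate_2_center and jaw_face above 0.07 m or (height (world z) of plate_2_center between 0.049 and 0.055 m and angle between plate_2_center's own z axis and vertical below 0.12 rad)) and (horizontal distance between plate_3_center and jaw_face above 0.07 m or (height (world z) of plate_3_center between 0.049 and 0.055 m and angle between plate_3_center's own z axis and vertical below 0.12 rad))); the arm keeps its last pose, push and grip.
It fails at once if a bystander was pushed more than 40 mm or knocked over (distance of any of choke_a, choke_b, glue, screwdriver, project_box, parts_cup from where it was at the start of the episode above 0.04 m or angle between any of choke_a, choke_b, glue, project_box, parts_cup's own z axis and vertical above 0.6 rad).
It also fails if it takes over 72 s, if anything falls off the work surface, if the arm or the gripper's body presses on something with over 40 N, if the wrist force passes 120 N, or if a joint passes its speed limit or range.

### The arm

A 6-joint arm with a two-finger parallel gripper is mounted at the origin on the work surface. World frame = base frame: x ahead of the robot, y to its left, z up, the work surface at z = 0. Lengths are in mm, angles in degrees, forces in N, time in s.
With the tool pointing down it reaches from about 300 to 850 mm from the base axis. Payload 4.2 kg.
Tool frame: the origin (TCP) lies midway between the tips of the shut fingers; the grasp point (between the pads) lies 19 mm behind it; z points along the fingers, y is the direction in which the jaws open and shut (so a half turn about z gives the same grasp; the last joint's range is limited). The gripper opens to 91 mm and grips with 3 to 60 N. Pads are 32 mm wide; open, the fingers measure 118 mm over their backs; the gripper's body (76 mm by 178 mm) begins 60 mm behind the grasp point.
Start: joints at [-71.62, 18.312, 89.639, -0, 72.044, -1.146], TCP at [192.192, -541.946, 213.976] pointing down, gripper open.
Joint ranges: [-177.97, 177.97], [-48.28, 115.42], [12.27, 149.76], [-77.06, 257.06], [2.81, 150.46], [-146.56, 146.56]. Speed limits (degrees/s): [147.25, 147.25, 180, 180, 180, 180].

### API

Orientations are given as [roll, pitch, yaw] about the fixed x, y, z axes, in that order (R = Rz(yaw) Ry(pitch) Rx(roll)).
In Python, from workcell import env gives the robot as it stands.
- The arm moves only by the shell command python3 -m jog 'ROWS' [FORCE]. ROWS is JSON, a list of rows, each an object of numbers: "dx", "dy", "dz": the shift along the world's x, y, z in m; "wx", "wy", "wz": the turn, a rotation vector about the world's x, y, z in rad; "grip": the gripper's target within -1 to 1 (shut at 1, half-way at 0, fully open at -1). In form: [{"dx": .., "dy": .., "dz": .., "wx": .., "wy": .., "wz": .., "grip": ..}, ...]. A call has 1 to 10 rows; each row shifts and turns the commanded pose from where the row before left it; what a row does not reach is not made up. A row lasts 1/10 s, in which the tool goes at most 50 mm and 8.59 degrees, less where a joint would pass 70% of its speed; a pose out of reach is approached as far as the arm can. A call with a gripper value outside its range is refused whole. The fingers move at their own pace and stop on an object; FORCE is the grip in N (left out, the last holds). Time passes only in rows, so rows that do not move let the fingers close. It gives the time, the measured TCP pose, the force and the opening at its end, in the units of the state.
- env.state(): the state, without advancing time (a new reading comes with each control period).
- env.grab_frame(name): name is "side" or "top"; returns the picture (384x512x3 uint8, red, green, blue); there is no depth.
- env.get_calibration(name): a dict with "fx", "fy", "cx", "cy" (pixels), "R" (3x3) and "t" (3): a world point X has camera coordinates R X + t. Camera axes: x right, y down, z forward; pixel columns grow to the right and rows downward; lengths in mm; the calibration is good to about 2 mm. A picture is of the moment at which its call begins. get_calibration takes no time and is no camera call.
- env.job_done(): hands the job in, once; it reports no verdict.
The state is a dict: "time_s": time; "qpos": joint angles; "qvel": joint speeds; "effort": joint torques, N m; "ee_pos": TCP position; "ee_rot": TCP orientation; "force": force on the tool from outside, world axes, zero at the start; "torque": the same for the moment, N m; "gripper_width": finger opening in mm.
Only numpy, scipy, OpenCV 4.12 (cv2) and the standard library are available. Lean on these libraries where they do the work, as an engineer would, in place of code of your own. Each camera call takes 0.05 s, during which the arm holds its last target. There are 200 camera calls.

## Working session

There is one attempt and no reset: what is moved stays moved. The work goes in short steps, Python scripts to look and compute and a shell command to move; the robot and the scene stay as the last step left them, time stands still between calls to the robot, and variables do not carry over. Pictures are saved under pics/ and viewed, about 8 in all and at most 12, crops included, and the job is handed in when it is done.

```bash
mkdir -p pics; ls; python3 - <<'E'
from workcell import env
import cv2, numpy as np
for n in("top","side"):
    f=env.grab_frame(n); cv2.imwrite(f"pics/{n}0.png",f[:,:,::-1])
    c=env.get_calibration(n); R=np.array(c["R"]);t=np.array(c["t"])
    print(n,c["fx"],c["fy"],c["cx"],c["cy"],R.round(3).tolist(),t.round(1),"cam",(-R.T@t).round(0))
print(env.state())
im=np.hstack([cv2.imread("pics/top0.png")])
E
```

```text
pics
top 471.94282597230483 471.94282597230483 248.26318759992037 193.1574634305028 [[0.025, -1.0, 0.012], [-0.983, -0.027, -0.183], [0.183, -0.007, -0.983]] [  -1.5  614.1 1236.4] cam [ 377.   24. 1328.]
side 378.13319398928644 378.13319398928644 249.6629486206036 191.5605474668549 [[-0.738, -0.674, -0.022], [-0.304, 0.362, -0.881], [0.602, -0.644, -0.472]] [438.1 235.4 597.5] cam [ 35. 595. 499.]
{'time_s': 0.1, 'qpos': array([-7.16187569e+01,  1.83464176e+01,  8.96985747e+01, -2.37712673e-05,
        7.20435741e+01, -1.14604757e+00]), 'qvel': array([ 0.10074538, -0.08665389, -0.20892526,  0.01813329, -0.00559001,
        0.07758287]), 'effort': array([ 3.74051924e-04, -4.13333309e+01, -2.32510328e+01,  7.29280966e-02,
        4.21992433e-02, -5.10022744e-05]), 'ee_pos': array([ 192.05618835, -541.50552483,  213.22569652]), 'ee_rot': array([-1.79911451e+02, -1.74881523e-03,  1.95272967e+01]), 'force': array([ 0.79106003, -0.57525784,  0.50481849]), 'torque': array([ 0.02371719, -0.00194373, -0.01523328]), 'gripper_width': 91.05429463610452}
```

View pics/top0.png

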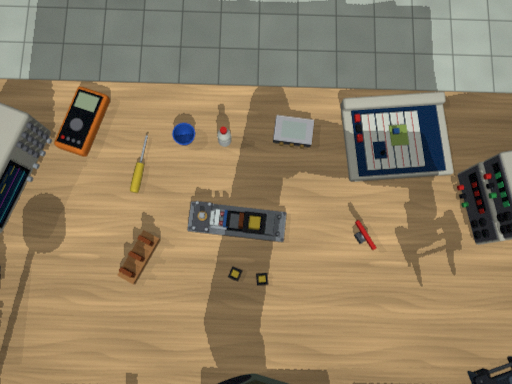

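View pics/side0.png

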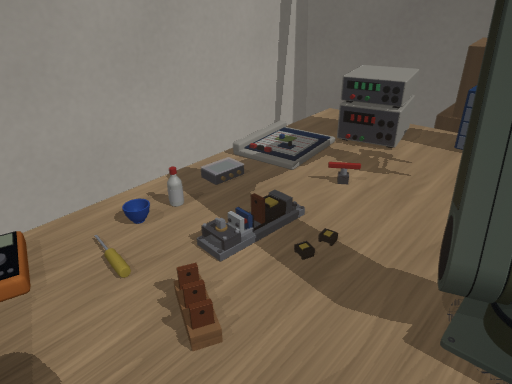

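The top view shows the clamp at about (190–285, 200–240) with its spindle end on the left. The rack is near (140,257), the red handle near (366,234), and the chokes near (235,273) and (262,279). I'll zoom in for sub-pixel picks.

```bash
cat > h.py <<'E'
import numpy as np, cv2
from workcell import env
def cal(n):
    c=env.get_calibration(n); return np.array([[c["fx"],0,c["cx"]],[0,c["fy"],c["cy"]],[0,0,1]]),np.array(c["R"]),np.array(c["t"])
def ray(n,u,v):
    K,R,t=cal(n); return -R.T@t, R.T@np.linalg.solve(K,[u,v,1])
def onz(n,u,v,z):
    o,d=ray(n,u,v); return o+d*(z-o[2])/d[2]
def proj(n,X):
    K,R,t=cal(n); p=K@(R@np.array(X,float)+t); return p[:2]/p[2]
def tri(uv1,uv2):
    (a,d),(b,e)=ray("top",*uv1),ray("side",*uv2)
    s=np.linalg.lstsq(np.c_[d,-e],b-a,rcond=None)[0]; p,q=a+d*s[0],b+e*s[1]
    return (p+q)/2, np.linalg.norm(p-q)
def crop(im,x,y,w,h,s): 
    return cv2.resize(im[y:y+h,x:x+w],None,fx=s,fy=s,interpolation=cv2.INTER_CUBIC)
def mean(n,k=4): return np.mean([env.grab_frame(n).astype(float) for _ in range(k)],0).astype(np.uint8)
E
python3 - <<'E'
from h import *
t=cv2.imread("pics/top0.png");s=cv2.imread("pics/side0.png")
a=np.hstack([crop(t,180,190,115,60,4.2)[:252,:483],crop(t,110,225,60,63,4)[:252]])
b=np.hstack([crop(s,190,180,125,80,4)[:320],crop(s,165,255,75,97,3.3)[:320]])
w=min(a.shape[1],b.shape[1]); print(a.shape,b.shape)
W=800;pad=lambda m:cv2.copyMakeBorder(m,0,0,0,max(0,W-m.shape[1]),cv2.BORDER_CONSTANT)[:,:W]
cv2.imwrite("pics/z1.png",np.vstack([pad(a),pad(b)]))
# handle bar: red mask in both
for n,im,box in(("top",t,(345,215,385,255)),("side",s,(320,155,370,190))):
    h=cv2.cvtColor(im,cv2.COLOR_BGR2HSV); m=((h[...,0]<8)|(h[...,0]>172))&(h[...,1]>150)&(h[...,2]>60)
    k=np.zeros_like(m);x0,y0,x1,y1=box;k[y0:y1,x0:x1]=m[y0:y1,x0:x1]
    P=np.argwhere(k)[:,::-1].astype(np.float32); print(n,len(P),P.mean(0),cv2.minAreaRect(P))
E
```

```text
(252, 723, 3) (320, 748, 3)
top 165 [365.06668 234.30302] ((365.1176452636719, 234.52943420410156), (33.27072525024414, 5.144957542419434), 59.036251068115234)
side 183 [344.4481  165.01639] ((344.4709777832031, 165.0511016845703), (31.219947814941406, 5.623795032501221), 3.012787342071533)
```

View pics/z1.png

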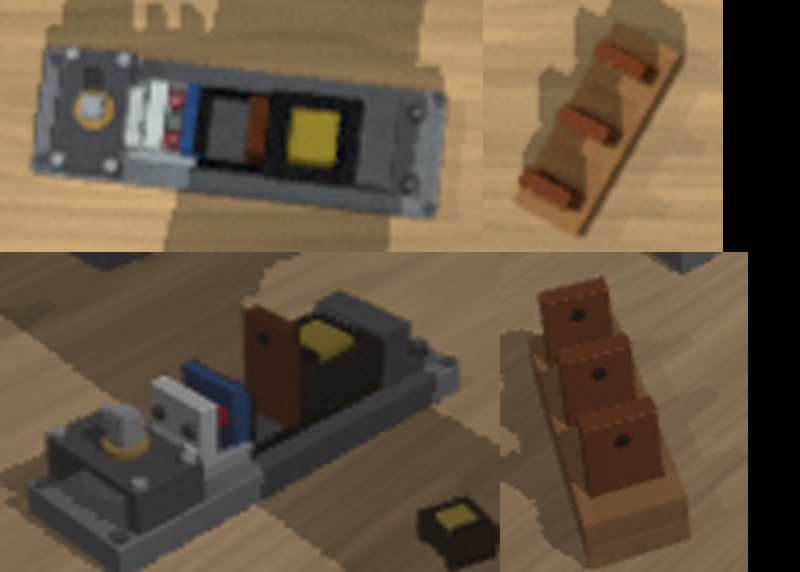

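The close-up shows these features:
- **Clamp:** bed corners at crop (47,48), (445,93), (440,217) and (33,175). The collar is at (94,110).
- **Gap:** it lies between the black jaw pad, whose edge is at about x=213, and the plate at about x=248.
- **Rack:** three plates, with their tops visible in both views.

Next I'll compute the positions.

```bash
python3 - <<'E'
from h import *
f=lambda x,y,s,X,Y:((x+.5)/s-.5+X,(y+.5)/s-.5+Y)
T=lambda x,y:f(x,y,4.2,180,190)
TR=lambda x,y:f(x-483,y,4,110,225)
S=lambda x,y:f(x,y-252,4,190,180)
SR=lambda x,y:f(x-500,y-252,3.3,165,255)
c=np.array([onz("top",*T(*p),20)[:2] for p in[(47,48),(445,93),(440,217),(33,175)]])
print("bed",c.round(1),[np.linalg.norm(c[i]-c[i-1]).round(1) for i in range(4)])
cen=c.mean(0);ax=(c[1]+c[2]-c[0]-c[3]);ax/=np.linalg.norm(ax);ay=np.array([-ax[1],ax[0]])
print("cen",cen,"yaw",np.degrees(np.arctan2(ax[1],ax[0])))
loc=lambda p:np.round([(p[:2]-cen)@ax,(p[:2]-cen)@ay],1)
print("collar top",onz("top",*T(94,110),50),loc(onz("top",*T(94,110),50)))
sq,e=tri(T(91,106),S(124,412));print("sq top (69) tri",sq,e,loc(sq))
print("padface at z63",loc(onz("top",*T(209,125),60)),"bed edge z20",loc(onz("top",*T(214,130),20)))
print("plate front z84",loc(onz("top",*T(249,125),84)),"plate back",loc(onz("top",*T(269,125),84)))
# side: plate foot front left edge..., top corners
for nm,p in dict(ptop_l=(245,310),ptop_r=(300,333)).items(): q=onz("side",*S(*p),84);print(nm,q.round(1),loc(q))
q=onz("side",*S(298,425),20);print("foot r",loc(q)); q=onz("side",*S(250,443),20);print("pad foot r bed",loc(q))
# rack plates
for nm,tp,sp in(("A",(626,60),[(541,295),(606,280)]),("B",(588,125),[(559,355),(626,337)]),("C",(551,188),[(581,418),(655,400)])):
    print(nm,"top",onz("top",*TR(*tp),72).round(1),"side",[onz("side",*SR(*p),72).round(1).tolist() for p in sp])
# handle
for z in(52,60):print("handle top",onz("top",365.1,234.4,z).round(1),"side",onz("side",344.45,165,z).round(1))
print(tri((365.1,234.4),(344.45,165.)))
a=np.radians(59.04);d=np.array([np.cos(a),np.sin(a)])*14
p=onz("top",*(np.array([365.1,234.4])+d),58);q=onz("top",*(np.array([365.1,234.4])-d),58);print("bar yaw",np.degrees(np.arctan2(*(p-q)[1::-1])),np.linalg.norm(p-q)/28*33.3)
E
```

```text
bed [[593.8 174.8]
 [570.6 -91.6]
 [488.  -89.1]
 [508.6 180. ]] [np.float64(85.4), np.float64(267.4), np.float64(82.7), np.float64(270.0)]
cen [540.2615476  43.541627 ] yaw -94.68982214716881
collar top [548.914451   138.98251603  50.        ] [-95.8   0.8]
sq top (69) tri [548.81836312 139.16958627  66.92185707] 0.9356088434684245 [-96.    0.7]
padface at z63 [-20.1  -2.1] bed edge z20 [-18.1  -0. ]
plate front z84 [ 6.  -2.4] plate back [18.6 -1. ]
ptop_l [554.1  36.1  84. ] [ 6.3 14.4]
ptop_r [512.6  36.2  84. ] [  9.6 -27. ]
foot r [ 12.  -22.6]
pad foot r bed [-20.7 -16.7]
A top [478.4 284.2  72. ] side [[487.0, 302.6, 72.0], [470.4, 271.7, 72.0]]
B top [435.  306.4  72. ] side [[443.3, 325.5, 72.0], [428.0, 294.7, 72.0]]
C top [393.5 327.7  72. ] side [[401.8, 345.7, 72.0], [384.3, 315.0, 72.0]]
handle top [ 509.6 -305.4   52. ] side [ 506.7 -306.8   52. ]
handle top [ 508.8 -303.3   60. ] side [ 498.3 -290.6   60. ]
(array([ 508.21675788, -306.18629189,   51.86342004]), np.float64(3.176686321539332))
bar yaw -149.48824088703395 88.28478063562812
```

The measurements agree with the given sizes: bed 267×84, plates 35 wide, slots 47.7 apart and bar 88. The clamp centre is (540.3, 43.5) with yaw -94.7°, and the spindle is at about (548.5, 138.6).

The gap is about 26 mm. One plate leaves about 14 mm of the 17.8 mm cam travel, so the jaw springs back about 3.8 mm at the stop. I'll start with plate A.

```bash
R='[{"dx":0.0143,"dy":0.0414,"dz":0.001,"wz":0.1164,"grip":-0.4}]'; python3 -m jog '[{"dx":0.0143,"dy":0.0414,"dz":0.001,"wz":0.1164,"grip":-0.4},{"dx":0.0143,"dy":0.0414,"dz":0.001,"wz":0.1164,"grip":-0.4},{"dx":0.0143,"dy":0.0414,"dz":0.001,"wz":0.1164,"grip":-0.4},{"dx":0.0143,"dy":0.0414,"dz":0.001,"wz":0.1164,"grip":-0.4},{"dx":0.0143,"dy":0.0414,"dz":0.001,"wz":0.1164,"grip":-0.4},{"dx":0.0143,"dy":0.0414,"dz":0.001,"wz":0.1164,"grip":-0.4},{"dx":0.0143,"dy":0.0414,"dz":0.001,"wz":0.1164,"grip":-0.4},{"dx":0.0143,"dy":0.0414,"dz":0.001,"wz":0.1164,"grip":-0.4},{"dx":0.0143,"dy":0.0414,"dz":0.001,"wz":0.1164,"grip":-0.4},{"dx":0.0143,"dy":0.0414,"dz":0.001,"wz":0.1164,"grip":-0.4}]' 20; python3 -m jog '[{"dx":0.0143,"dy":0.0414,"dz":0,"wz":0.1164,"grip":-0.4},{"dx":0.0143,"dy":0.0414,"wz":0.1164,"grip":-0.4},{"dx":0.0143,"dy":0.0414,"wz":0.1164,"grip":-0.4},{"dx":0.0143,"dy":0.0414,"wz":0.1164,"grip":-0.4},{"dx":0.0143,"dy":0.0414,"wz":0.1164,"grip":-0.4},{"dx":0.0143,"dy":0.0414,"wz":0.1164,"grip":-0.4},{"dx":0.0143,"dy":0.0414,"wz":0.1164,"grip":-0.4},{"dx":0.0143,"dy":0.0414,"wz":0.1164,"grip":-0.4},{"dx":0.0143,"dy":0.0414,"wz":0.1164,"grip":-0.4},{"dx":0,"dy":0,"grip":-0.4}]'
```

```text
invalid input
invalid input
```

```bash
python3 -m jog '[{"dx":0.0143,"dy":0.0414,"dz":0.001,"wx":0,"wy":0,"wz":0.1164,"grip":-0.4},{"dx":0.0143,"dy":0.0414,"dz":0.001,"wx":0,"wy":0,"wz":0.1164,"grip":-0.4},{"dx":0.0143,"dy":0.0414,"dz":0.001,"wx":0,"wy":0,"wz":0.1164,"grip":-0.4},{"dx":0.0143,"dy":0.0414,"dz":0.001,"wx":0,"wy":0,"wz":0.1164,"grip":-0.4},{"dx":0.0143,"dy":0.0414,"dz":0.001,"wx":0,"wy":0,"wz":0.1164,"grip":-0.4},{"dx":0.0143,"dy":0.0414,"dz":0.001,"wx":0,"wy":0,"wz":0.1164,"grip":-0.4},{"dx":0.0143,"dy":0.0414,"dz":0.001,"wx":0,"wy":0,"wz":0.1164,"grip":-0.4},{"dx":0.0143,"dy":0.0414,"dz":0.001,"wx":0,"wy":0,"wz":0.1164,"grip":-0.4},{"dx":0.0143,"dy":0.0414,"dz":0.001,"wx":0,"wy":0,"wz":0.1164,"grip":-0.4}]'; python3 -m jog '[{"dx":0.0143,"dy":0.0414,"dz":0,"wx":0,"wy":0,"wz":0.1164,"grip":-0.4},{"dx":0.0143,"dy":0.0414,"dz":0,"wx":0,"wy":0,"wz":0.1164,"grip":-0.4},{"dx":0.0143,"dy":0.0414,"dz":0,"wx":0,"wy":0,"wz":0.1164,"grip":-0.4},{"dx":0.0143,"dy":0.0414,"dz":0,"wx":0,"wy":0,"wz":0.1164,"grip":-0.4},{"dx":0.0143,"dy":0.0414,"dz":0,"wx":0,"wy":0,"wz":0.1164,"grip":-0.4},{"dx":0.0143,"dy":0.0414,"dz":0,"wx":0,"wy":0,"wz":0.1164,"grip":-0.4},{"dx":0.0143,"dy":0.0414,"dz":0,"wx":0,"wy":0,"wz":0.1164,"grip":-0.4},{"dx":0.0143,"dy":0.0414,"dz":0,"wx":0,"wy":0,"wz":0.1164,"grip":-0.4},{"dx":0.0143,"dy":0.0414,"dz":0,"wx":0,"wy":0,"wz":0.1164,"grip":-0.4},{"dx":0,"dy":0,"dz":0,"wx":0,"wy":0,"wz":0,"grip":-0.4}]'
```

```text
time_s: 1.2
ee_pos: [349.4, -84.8, 225.0]
ee_rot: [180.0, 0.0, 93.1]
force: [1.1, -1.1, -0.2]
gripper_width: 63.7
time_s: 2.2
ee_pos: [479.3, 290.4, 223.7]
ee_rot: [179.9, -0.0, 153.2]
force: [0.3, -1.0, -0.8]
gripper_width: 63.9
```

```bash
python3 -m jog '[{"dx":-0.001,"dy":-0.0045,"dz":-0.04,"wx":0,"wy":0,"wz":0,"grip":-0.4},{"dx":0,"dy":0,"dz":-0.04,"wx":0,"wy":0,"wz":0,"grip":-0.4},{"dx":0,"dy":0,"dz":-0.04,"wx":0,"wy":0,"wz":0,"grip":-0.4},{"dx":0,"dy":0,"dz":-0.03,"wx":0,"wy":0,"wz":0,"grip":-0.4},{"dx":0,"dy":0,"dz":-0.028,"wx":0,"wy":0,"wz":0,"grip":-0.4},{"dx":0,"dy":0,"dz":0,"wx":0,"wy":0,"wz":0,"grip":-0.4},{"dx":0,"dy":0,"dz":0,"wx":0,"wy":0,"wz":0,"grip":-0.2},{"dx":0,"dy":0,"dz":0,"wx":0,"wy":0,"wz":0,"grip":0.0}]' 20; python3 - <<'E'
from h import *
t=env.grab_frame("top")[:,:,::-1];s=env.grab_frame("side")[:,:,::-1]
cv2.imwrite("pics/g1.png",np.hstack([crop(t,100,195,100,100,4),crop(s,140,225,100,125,3.2)[:400]]))
E
```

```text
time_s: 3.0
ee_pos: [478.3, 281.9, 48.7]
ee_rot: [179.8, 0.1, 152.9]
force: [0.7, 0.6, -0.4]
gripper_width: 50.8
```

View pics/g1.png

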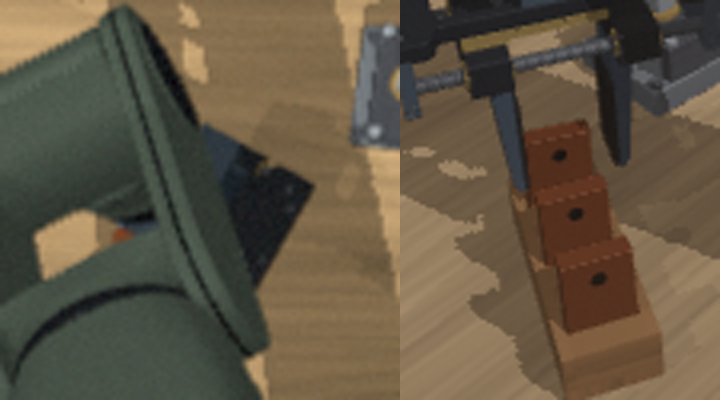

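The side view shows the fingers straddling plate A, a few mm towards the far side. I'll centre them, grip and lift.

```bash
python3 -m jog '[{"dx":0.0015,"dy":0.004,"dz":-0.002,"wx":0,"wy":0,"wz":0,"grip":0.0},{"dx":0,"dy":0,"dz":0,"wx":0,"wy":0,"wz":0,"grip":0.3},{"dx":0,"dy":0,"dz":0,"wx":0,"wy":0,"wz":0,"grip":0.5},{"dx":0,"dy":0,"dz":0,"wx":0,"wy":0,"wz":0,"grip":0.7},{"dx":0,"dy":0,"dz":0,"wx":0,"wy":0,"wz":0,"grip":1},{"dx":0,"dy":0,"dz":0,"wx":0,"wy":0,"wz":0,"grip":1},{"dx":0,"dy":0,"dz":0.002,"wx":0,"wy":0,"wz":0,"grip":1}]' 20
```

```text
time_s: 3.8
ee_pos: [480.2, 287.4, 47.2]
ee_rot: [179.7, 0.1, 152.9]
force: [2.6, 5.7, -4.5]
gripper_width: 36.4
```

```bash
python3 -m jog '[{"dx":0,"dy":0,"dz":0.025,"wx":0,"wy":0,"wz":0,"grip":1},{"dx":0,"dy":0,"dz":0.04,"wx":0,"wy":0,"wz":0,"grip":1},{"dx":0,"dy":-0.01,"dz":0.035,"wx":0,"wy":0,"wz":-0.1,"grip":1},{"dx":0.006,"dy":-0.03,"dz":0.02,"wx":0,"wy":0,"wz":-0.135,"grip":1},{"dx":0.009,"dy":-0.035,"dz":0,"wx":0,"wy":0,"wz":-0.135,"grip":1},{"dx":0.009,"dy":-0.035,"dz":0,"wx":0,"wy":0,"wz":-0.135,"grip":1},{"dx":0.009,"dy":-0.035,"dz":0,"wx":0,"wy":0,"wz":-0.135,"grip":1},{"dx":0.009,"dy":-0.035,"dz":0,"wx":0,"wy":0,"wz":-0.135,"grip":1},{"dx":0.009,"dy":-0.03,"dz":0,"wx":0,"wy":0,"wz":-0.135,"grip":1},{"dx":0.009,"dy":-0.03,"dz":0,"wx":0,"wy":0,"wz":-0.135,"grip":1}]'; python3 -m jog '[{"dx":0,"dy":0,"dz":0,"wx":0,"wy":0,"wz":-0.135,"grip":1},{"dx":0,"dy":0,"dz":0,"wx":0,"wy":0,"wz":0,"grip":1},{"dx":0,"dy":0,"dz":0,"wx":0,"wy":0,"wz":0,"grip":1}]'
```

```text
time_s: 4.8
ee_pos: [537.9, 43.8, 166.6]
ee_rot: [-179.9, 0.0, 92.7]
force: [-0.1, 1.0, -0.8]
gripper_width: 36.3
time_s: 5.1
ee_pos: [538.0, 45.6, 166.6]
ee_rot: [-179.9, 0.0, 85.5]
force: [0.2, 0.5, -0.5]
gripper_width: 36.1
```

```bash
python3 -m jog '[{"dx":0.0027,"dy":0.0029,"dz":-0.02,"wx":0,"wy":0,"wz":0,"grip":1},{"dx":0,"dy":0,"dz":-0.018,"wx":0,"wy":0,"wz":0,"grip":1},{"dx":0,"dy":0,"dz":0,"wx":0,"wy":0,"wz":0,"grip":1},{"dx":0,"dy":0,"dz":0,"wx":0,"wy":0,"wz":0,"grip":1}]'; python3 - <<'E'
from h import *
t=env.grab_frame("top")[:,:,::-1];s=env.grab_frame("side")[:,:,::-1]
cv2.imwrite("pics/s1.png",s)
cv2.imwrite("pics/g2.png",np.hstack([crop(t,170,170,100,100,3.6)[:360],crop(s,190,130,110,120,4)[:360]]))
E
```

```text
time_s: 5.5
ee_pos: [541.1, 49.0, 129.1]
ee_rot: [-180.0, 0.0, 85.4]
force: [0.3, -0.6, -1.0]
gripper_width: 36.3
```

View pics/g2.png

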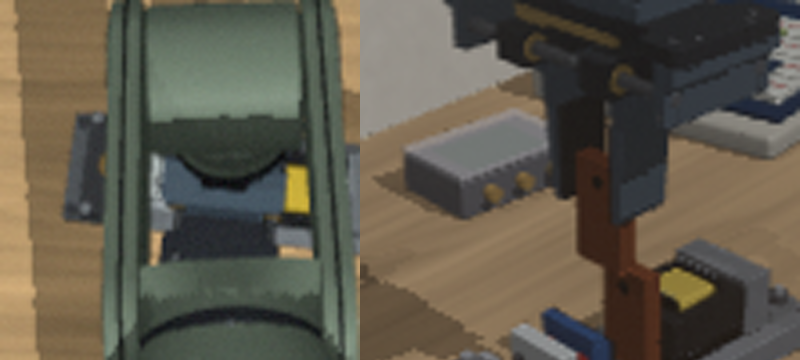

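```bash
python3 - <<'E'
from h import *
cen=np.array([540.3,43.5]);a=np.radians(-94.7);ax=np.array([np.cos(a),np.sin(a)]);ay=np.array([-ax[1],ax[0]])
S=lambda x,y:((x-360+.5)/4-.5+190,(y+.5)/4-.5+130)
for nm,p,z in(("topfar",(580,150),154),("footfar",(579,252),90),("footnear",(619,268),90),("in topfar",(612,260),84)):
    q=onz("side",*S(*p),z)[:2]-cen;print(nm,(q@ax).round(1),(q@ay).round(1))
for x in(-11,1): 
  for y in(18,-18): print(x,y,proj("side",[*(cen+x*ax+y*ay),154]),proj("side",[*(cen+x*ax+y*ay),90]))
E
```

```text
topfar -5.4 19.9
footfar -6.8 22.0
footnear -3.7 -7.9
in topfar 7.4 9.8
-11 18 [243.33666948 168.13981067] [244.17699994 193.83656805]
-11 -18 [254.67807651 173.09173039] [255.13115984 199.33310166]
1 18 [247.37336739 166.514249  ] [248.06570694 192.05650953]
1 -18 [258.73231309 171.37564353] [259.03591425 197.45685026]
```

The held plate reads about 4 mm closer to the standing plate than commanded. I'll shift it 3.5 mm towards the jaw, then lower it while watching the force.

```bash
python3 -m jog '[{"dx":0,"dy":0.0035,"dz":0,"wx":0,"wy":0,"wz":0,"grip":1},{"dx":0,"dy":0,"dz":-0.01,"wx":0,"wy":0,"wz":0,"grip":1},{"dx":0,"dy":0,"dz":-0.01,"wx":0,"wy":0,"wz":0,"grip":1},{"dx":0,"dy":0,"dz":0,"wx":0,"wy":0,"wz":0,"grip":1}]';  python3 -m jog '[{"dx":0,"dy":0,"dz":-0.01,"wx":0,"wy":0,"wz":0,"grip":1},{"dx":0,"dy":0,"dz":-0.01,"wx":0,"wy":0,"wz":0,"grip":1},{"dx":0,"dy":0,"dz":0,"wx":0,"wy":0,"wz":0,"grip":1}]'; python3 - <<'E'
from h import *
s=env.grab_frame("side")[:,:,::-1]
cv2.imwrite("pics/g3.png",crop(s,200,160,100,90,6))
E
```

```text
time_s: 6.0
ee_pos: [539.9, 51.8, 107.1]
ee_rot: [-179.8, 0.0, 85.3]
force: [-0.5, 0.1, -0.9]
gripper_width: 36.1
time_s: 6.3
ee_pos: [540.1, 51.8, 87.1]
ee_rot: [-179.8, 0.0, 85.3]
force: [0.7, 0.4, -0.1]
gripper_width: 36.3
```

View pics/g3.png

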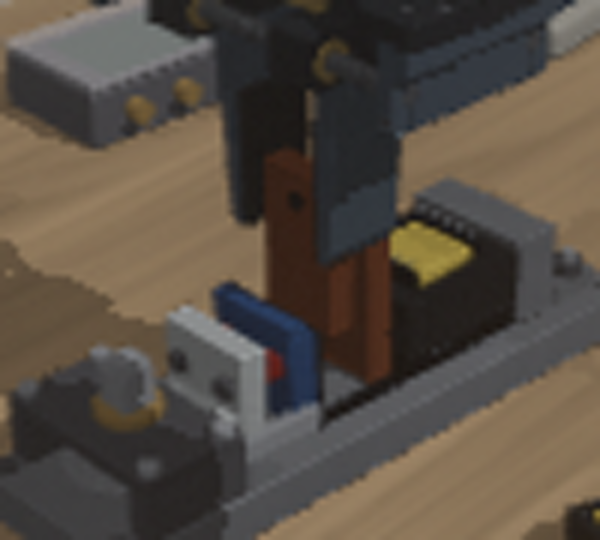

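The plate is inside the gap and clear of both the jaw and the standing plate. I'll lower it further and release.

```bash
python3 -m jog '[{"dx":0,"dy":0,"dz":-0.01,"wx":0,"wy":0,"wz":0,"grip":1},{"dx":0,"dy":0,"dz":-0.01,"wx":0,"wy":0,"wz":0,"grip":1},{"dx":0,"dy":0,"dz":-0.003,"wx":0,"wy":0,"wz":0,"grip":1},{"dx":0,"dy":0,"dz":0,"wx":0,"wy":0,"wz":0,"grip":1}]'; python3 -m jog '[{"dx":0,"dy":0,"dz":0,"wx":0,"wy":0,"wz":0,"grip":0.1},{"dx":0,"dy":0,"dz":0,"wx":0,"wy":0,"wz":0,"grip":0},{"dx":0,"dy":0,"dz":0,"wx":0,"wy":0,"wz":0,"grip":-0.1},{"dx":0,"dy":0,"dz":0,"wx":0,"wy":0,"wz":0,"grip":-0.1},{"dx":0,"dy":0,"dz":0.02,"wx":0,"wy":0,"wz":0,"grip":-0.1},{"dx":0,"dy":0,"dz":0.04,"wx":0,"wy":0,"wz":0,"grip":-0.1},{"dx":0,"dy":0,"dz":0.05,"wx":0,"wy":0,"wz":0,"grip":-0.1},{"dx":-0.02,"dy":-0.04,"dz":0.04,"wx":0,"wy":0,"wz":0,"grip":-0.4},{"dx":-0.02,"dy":-0.05,"dz":0,"wx":0,"wy":0,"wz":0,"grip":-0.4},{"dx":0,"dy":-0.05,"dz":0,"wx":0,"wy":0,"wz":0,"grip":-0.4}]';python3 -m jog '[{"dx":0,"dy":-0.05,"dz":0,"wx":0,"wy":0,"wz":-0.14,"grip":-0.4},{"dx":0,"dy":-0.05,"dz":0,"wx":0,"wy":0,"wz":-0.14,"grip":-0.4},{"dx":0,"dy":-0.04,"dz":0,"wx":0,"wy":0,"wz":-0.14,"grip":-0.4},{"dx":0,"dy":-0.04,"dz":0,"wx":0,"wy":0,"wz":-0.14,"grip":-0.4},{"dx":0,"dy":-0.03,"dz":0,"wx":0,"wy":0,"wz":-0.14,"grip":-0.4},{"dx":0,"dy":0,"dz":0,"wx":0,"wy":0,"wz":-0.13,"grip":-0.4},{"dx":0,"dy":0,"dz":0,"wx":0,"wy":0,"wz":-0.13,"grip":-0.4},{"dx":0,"dy":0,"dz":0,"wx":0,"wy":0,"wz":0,"grip":-0.4}]'; python3 - <<'E'
from h import *
t=env.grab_frame("top")[:,:,::-1];s=env.grab_frame("side")[:,:,::-1]
cv2.imwrite("pics/t4.png",t);cv2.imwrite("pics/s4.png",s)
cv2.imwrite("pics/g4.png",np.hstack([crop(t,185,190,90,80,4.2)[:320],crop(s,200,180,100,80,4)[:320]]))
E
```

```text
time_s: 6.75
ee_pos: [540.9, 51.9, 65.1]
ee_rot: [-179.9, 0.0, 85.3]
force: [0.4, 0.2, -0.8]
gripper_width: 35.5
time_s: 7.75
ee_pos: [504.8, -78.3, 211.2]
ee_rot: [179.9, 0.0, 85.4]
force: [0.9, 0.2, -0.5]
gripper_width: 63.5
time_s: 8.55
ee_pos: [506.0, -288.2, 209.2]
ee_rot: [-180.0, 0.0, 30.3]
force: [-0.9, 0.6, 0.1]
gripper_width: 64.0
```

View pics/g4.png

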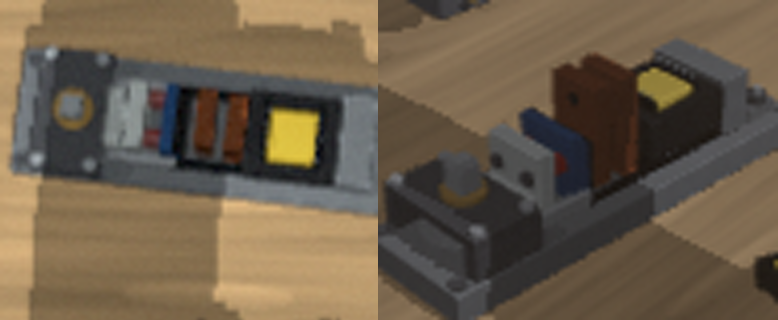

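Plate A stands upright in the gap: top-view x is 195–217, against 226–248 for the original plate. About 14 mm of slack remains, as planned. Next is the handle. The neck is wider than the bar, so the fingertips must stay above z=44.

```bash
python3 -m jog '[{"dx":0.0025,"dy":-0.0167,"dz":-0.03,"wx":0,"wy":0,"wz":0,"grip":-0.4},{"dx":0,"dy":0,"dz":-0.04,"wx":0,"wy":0,"wz":0,"grip":-0.4},{"dx":0,"dy":0,"dz":-0.04,"wx":0,"wy":0,"wz":0,"grip":-0.4},{"dx":0,"dy":0,"dz":-0.03,"wx":0,"wy":0,"wz":0,"grip":-0.4},{"dx":0,"dy":0,"dz":-0.0225,"wx":0,"wy":0,"wz":0,"grip":-0.4},{"dx":0,"dy":0,"dz":0,"wx":0,"wy":0,"wz":0,"grip":-0.4},{"dx":0,"dy":0,"dz":0,"wx":0,"wy":0,"wz":0,"grip":0}]'; python3 - <<'E'
from h import *
s=env.grab_frame("side")[:,:,::-1];t=env.grab_frame("top")[:,:,::-1]
cv2.imwrite("pics/g5.png",np.hstack([crop(s,305,130,80,70,5),crop(t,325,195,80,70,5)]))
E
```

```text
time_s: 9.35
ee_pos: [509.1, -304.5, 47.3]
ee_rot: [180.0, -0.0, 30.4]
force: [0.6, 0.4, -0.0]
gripper_width: 58.4
```

View pics/g5.png

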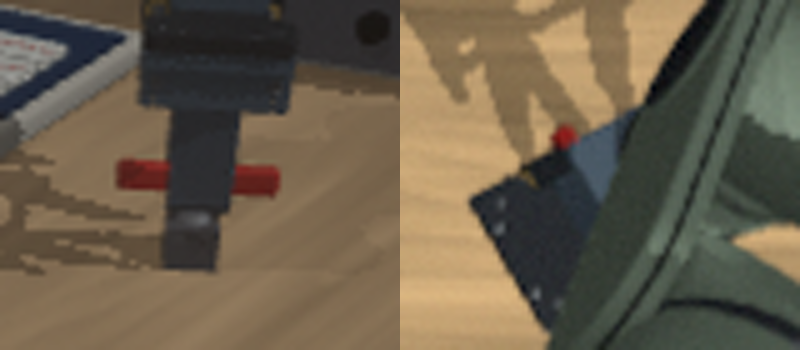

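The finger straddles the middle of the bar (bar at 117–280, finger at 168–237), with the hub below it. I'll close and lift.

```bash
python3 -m jog '[{"dx":0,"dy":0,"dz":-0.0005,"wx":0,"wy":0,"wz":0,"grip":0.2},{"dx":0,"dy":0,"dz":0,"wx":0,"wy":0,"wz":0,"grip":0.4},{"dx":0,"dy":0,"dz":0,"wx":0,"wy":0,"wz":0,"grip":0.5},{"dx":0,"dy":0,"dz":0,"wx":0,"wy":0,"wz":0,"grip":0.6},{"dx":0,"dy":0,"dz":0,"wx":0,"wy":0,"wz":0,"grip":1},{"dx":0,"dy":0,"dz":0,"wx":0,"wy":0,"wz":0,"grip":1},{"dx":0,"dy":0,"dz":0,"wx":0,"wy":0,"wz":0,"grip":1},{"dx":0,"dy":0,"dz":0,"wx":0,"wy":0,"wz":0,"grip":1}]' 20;python3 -m jog '[{"dx":0,"dy":0,"dz":0,"wx":0,"wy":0,"wz":0,"grip":1},{"dx":0,"dy":0,"dz":0,"wx":0,"wy":0,"wz":0,"grip":1}]' 45
```

```text
time_s: 10.25
ee_pos: [508.7, -304.6, 46.4]
ee_rot: [180.0, -0.0, 30.3]
force: [-0.9, -0.2, 0.7]
gripper_width: 11.7
time_s: 10.45
ee_pos: [508.7, -304.6, 46.4]
ee_rot: [180.0, 0.0, 30.3]
force: [-0.7, -0.2, 0.9]
gripper_width: 11.7
```

```bash
python3 -m jog '[{"dx":0,"dy":0,"dz":0.02,"wx":0,"wy":0,"wz":0,"grip":1},{"dx":0,"dy":0,"dz":0.04,"wx":0,"wy":0,"wz":0,"grip":1},{"dx":0,"dy":0.02,"dz":0.044,"wx":0,"wy":0,"wz":0.08,"grip":1},{"dx":0.005,"dy":0.04,"dz":0,"wx":0,"wy":0,"wz":0.11,"grip":1},{"dx":0.005,"dy":0.048,"dz":0,"wx":0,"wy":0,"wz":0.11,"grip":1},{"dx":0.005,"dy":0.048,"dz":0,"wx":0,"wy":0,"wz":0.11,"grip":1},{"dx":0.005,"dy":0.048,"dz":0,"wx":0,"wy":0,"wz":0.11,"grip":1},{"dx":0.005,"dy":0.048,"dz":0,"wx":0,"wy":0,"wz":0.11,"grip":1},{"dx":0.005,"dy":0.048,"dz":0,"wx":0,"wy":0,"wz":0.11,"grip":1},{"dx":0.005,"dy":0.048,"dz":0,"wx":0,"wy":0,"wz":0.11,"grip":1}]';python3 -m jog '[{"dx":0.005,"dy":0.045,"dz":0,"wx":0,"wy":0,"wz":0.11,"grip":1},{"dx":0,"dy":0.03,"dz":0,"wx":0,"wy":0,"wz":0,"grip":1},{"dx":0,"dy":0.0202,"dz":0,"wx":0,"wy":0,"wz":0,"grip":1},{"dx":0,"dy":0,"dz":0,"wx":0,"wy":0,"wz":0,"grip":1},{"dx":0,"dy":0,"dz":0,"wx":0,"wy":0,"wz":0,"grip":1}]'
```

```text
time_s: 11.45
ee_pos: [543.2, 45.5, 149.9]
ee_rot: [-180.0, 0.0, 79.3]
force: [1.1, -0.3, -0.9]
gripper_width: 11.8
time_s: 11.95
ee_pos: [548.2, 138.7, 149.7]
ee_rot: [-179.9, 0.0, 85.4]
force: [0.4, -0.3, -2.0]
gripper_width: 11.7
```

```bash
python3 -m jog '[{"dx":0,"dy":0,"dz":-0.02,"wx":0,"wy":0,"wz":0,"grip":1},{"dx":0,"dy":0,"dz":-0.007,"wx":0,"wy":0,"wz":0,"grip":1},{"dx":0,"dy":0,"dz":0,"wx":0,"wy":0,"wz":0,"grip":1}]'; python3 - <<'E'
from h import *
s=env.grab_frame("side")[:,:,::-1];t=env.grab_frame("top")[:,:,::-1]
cv2.imwrite("pics/g6.png",np.hstack([crop(s,170,150,100,100,5)]))
h=cv2.cvtColor(s,cv2.COLOR_BGR2HSV); m=((h[...,0]<8)|(h[...,0]>172))&(h[...,1]>150)&(h[...,2]>50)
P=np.argwhere(m)[:,::-1]; P=P[(P[:,0]>180)&(P[:,0]<270)&(P[:,1]>160)&(P[:,1]<235)]
print(len(P),P.min(0),P.max(0))
e=env.state()["ee_pos"];zc=e[2]-46.4+52;y=np.radians(85.4);u=np.array([np.cos(y),np.sin(y)]);v=np.array([-u[1],u[0]])
for L in(-45,45):
  for w in(-6,6): print(L,w,[proj("side",[*(e[:2]+L*u+w*v),zc+d]).round(1).tolist() for d in(-8,8)])
for d,zz in((15,0),(-15,0)): print("hub",[proj("side",[*(e[:2]+d*u+b*v),e[2]-46.4]).round(1).tolist() for b in(-15,15)])
for b in((548.5,138.6),):print("seat",proj("side",[*b,50]),"sqtop",proj("side",[*b,69]))
E
```

```text
time_s: 12.25
ee_pos: [547.6, 137.4, 122.0]
ee_rot: [-179.8, 0.1, 85.2]
force: [0.1, -1.0, -1.7]
gripper_width: 11.7
172 [203 185] [246 222]
-45 -6 [[233.8, 189.0], [233.5, 182.4]]
-45 6 [[237.5, 190.8], [237.2, 184.2]]
45 -6 [[199.9, 203.9], [199.2, 196.9]]
45 6 [[203.5, 206.0], [202.9, 199.0]]
hub [[210.6, 215.3], [219.5, 220.7]]
hub [[221.5, 210.1], [230.5, 215.3]]
seat [221.158909   226.18810833] sqtop [220.64657613 218.71688486]
```

View pics/g6.png

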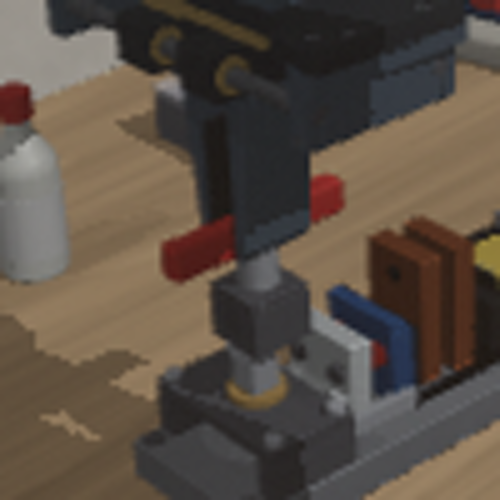

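The handle hovers just over the square. In the side view the hub centre is about 1.5 px (roughly 4 mm) off the spindle axis, but one view can't tell me in which direction. I'll check the top view.

```bash
python3 - <<'E'
from h import *
t=mean("top")[:,:,::-1].copy();s=mean("side")[:,:,::-1].copy()
e=env.state()["ee_pos"];print(e)
def red(im,b):
    h=cv2.cvtColor(im,cv2.COLOR_BGR2HSV); m=((h[...,0]<8)|(h[...,0]>172))&(h[...,1]>140)&(h[...,2]>50)
    P=np.argwhere(m)[:,::-1];return P[(P[:,0]>b[0])&(P[:,0]<b[2])&(P[:,1]>b[1])&(P[:,1]<b[3])]
P=red(t,(170,185,225,245));print("top red",len(P),P.min(0) if len(P) else "",P.max(0) if len(P) else "")
for L in(-45,45):print(L,[proj("top",[e[0]+L*np.cos(1.489)+w,e[1]+L*np.sin(1.489),e[2]+13.6]).round(1).tolist() for w in(-6,6)])
P=red(s,(195,160,250,225))
for k in(0,1):
    for f in(np.min,np.max):
        x=f(P[:,0]);print("side end",x,P[abs(P[:,0]-x)<=1].mean(0),np.ptp(P[abs(P[:,0]-x)<=1][:,1]))
cv2.imwrite("pics/g7.png",np.hstack([crop(t,165,175,80,75,5),crop(s,195,175,60,58,6.5)[:375]]))
E
```

```text
[548.77022617 138.74767436 123.59658497]
top red 0  
-45 [[216.7, 215.5], [216.9, 210.8]]
45 [[181.5, 211.7], [181.8, 207.0]]
side end 202 [202.57142857 200.5       ] 7
side end 246 [245.42857143 220.71428571] 3
side end 202 [202.57142857 200.5       ] 7
side end 246 [245.42857143 220.71428571] 3
```

View pics/g7.png

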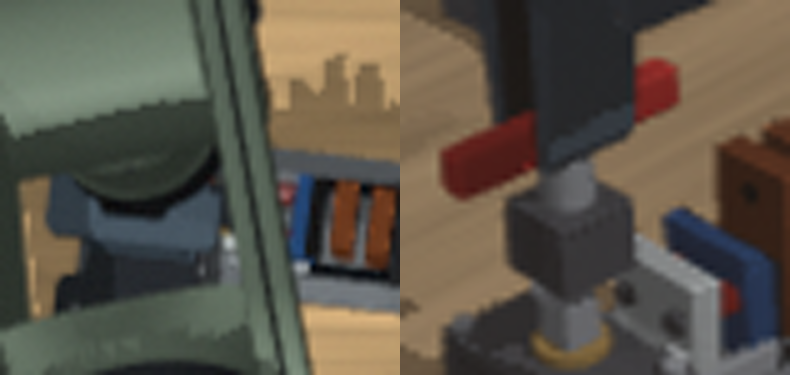

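At the settled pose the side view gives about 0.8 px of offset, which is about 2 mm along the bar towards -y. I'll shift +1.5 mm in y and feel my way down.

```bash
python3 -m jog '[{"dx":0,"dy":0.0015,"dz":-0.003,"wx":0,"wy":0,"wz":0,"grip":1},{"dx":0,"dy":0,"dz":-0.004,"wx":0,"wy":0,"wz":0,"grip":1},{"dx":0,"dy":0,"dz":0,"wx":0,"wy":0,"wz":0,"grip":1},{"dx":0,"dy":0,"dz":0,"wx":0,"wy":0,"wz":0,"grip":1}]' 35;python3 -m jog '[{"dx":0,"dy":0,"dz":-0.002,"wx":0,"wy":0,"wz":0,"grip":1},{"dx":0,"dy":0,"dz":0,"wx":0,"wy":0,"wz":0,"grip":1}]';python3 -m jog '[{"dx":0,"dy":0,"dz":-0.002,"wx":0,"wy":0,"wz":0,"grip":1},{"dx":0,"dy":0,"dz":0,"wx":0,"wy":0,"wz":0,"grip":1}]'
```

```text
time_s: 13.15
ee_pos: [548.5, 140.2, 116.0]
ee_rot: [-180.0, 0.0, 85.3]
force: [-0.2, 0.3, -1.9]
gripper_width: 11.8
time_s: 13.35
ee_pos: [548.5, 140.2, 114.1]
ee_rot: [-180.0, 0.0, 85.3]
force: [-0.3, 0.5, -1.8]
gripper_width: 12.1
time_s: 13.55
ee_pos: [548.9, 140.2, 112.2]
ee_rot: [180.0, -0.0, 85.3]
force: [0.9, -0.4, -2.1]
gripper_width: 11.9
```

```bash
for i in 1; do python3 -m jog '[{"dx":0,"dy":0,"dz":-0.0015,"wx":0,"wy":0,"wz":0,"grip":1},{"dx":0,"dy":0,"dz":0,"wx":0,"wy":0,"wz":0,"grip":1}]';python3 -m jog '[{"dx":0,"dy":0,"dz":-0.0015,"wx":0,"wy":0,"wz":0,"grip":1},{"dx":0,"dy":0,"dz":0,"wx":0,"wy":0,"wz":0,"grip":1}]'; done
```

```text
time_s: 13.75
ee_pos: [548.9, 140.2, 111.2]
ee_rot: [180.0, -0.0, 85.3]
force: [-0.1, 0.3, 0.4]
gripper_width: 11.8
time_s: 13.95
ee_pos: [549.4, 140.2, 109.6]
ee_rot: [179.9, -0.0, 85.3]
force: [0.5, 0.1, -0.9]
gripper_width: 11.9
```

```bash
python3 -m jog '[{"dx":0,"dy":0,"dz":-0.002,"wx":0,"wy":0,"wz":0,"grip":1},{"dx":0,"dy":0,"dz":0,"wx":0,"wy":0,"wz":0,"grip":1}]';python3 -m jog '[{"dx":0,"dy":0,"dz":-0.003,"wx":0,"wy":0,"wz":0,"grip":1},{"dx":0,"dy":0,"dz":0,"wx":0,"wy":0,"wz":0,"grip":1}]'
```

```text
time_s: 14.15
ee_pos: [549.4, 140.2, 107.2]
ee_rot: [179.9, -0.0, 85.3]
force: [3.0, -1.1, -2.7]
gripper_width: 11.6
time_s: 14.35
ee_pos: [549.3, 140.2, 104.0]
ee_rot: [179.9, -0.0, 85.3]
force: [4.0, -0.5, -4.3]
gripper_width: 11.7
```

```bash
python3 -m jog '[{"dx":0.0005,"dy":0,"dz":-0.003,"wx":0,"wy":0,"wz":0,"grip":1},{"dx":0,"dy":0,"dz":-0.002,"wx":0,"wy":0,"wz":0,"grip":1},{"dx":0,"dy":0,"dz":0,"wx":0,"wy":0,"wz":0,"grip":1}]';python3 -m jog '[{"dx":0,"dy":0,"dz":-0.0015,"wx":0,"wy":0,"wz":0,"grip":1},{"dx":0,"dy":0,"dz":-0.0015,"wx":0,"wy":0,"wz":0,"grip":1},{"dx":0,"dy":0,"dz":0,"wx":0,"wy":0,"wz":0,"grip":1}]';python3 -c "
from workcell import env
s=env.state();print(s['force'],s['torque'],s['ee_pos'])"
```

```text
time_s: 14.65
ee_pos: [549.4, 140.2, 99.0]
ee_rot: [180.0, 0.0, 85.3]
force: [4.8, 0.2, -3.4]
gripper_width: 11.8
time_s: 14.95
ee_pos: [549.5, 140.2, 96.4]
ee_rot: [180.0, -0.0, 85.3]
force: [2.7, -0.9, 0.1]
gripper_width: 11.7
[ 2.65175936 -0.85121216  0.07636453] [-0.05936554 -0.87106208 -0.0741308 ] [549.4881203  140.22216106  96.40388556]
```

```bash
python3 -m jog '[{"dx":0.0003,"dy":0,"dz":-0.001,"wx":0,"wy":0,"wz":0,"grip":1},{"dx":0,"dy":0,"dz":0,"wx":0,"wy":0,"wz":0,"grip":1}]';python3 -m jog '[{"dx":0,"dy":0,"dz":-0.001,"wx":0,"wy":0,"wz":0,"grip":1},{"dx":0,"dy":0,"dz":0,"wx":0,"wy":0,"wz":0,"grip":1}]' 45
```

```text
time_s: 15.15
ee_pos: [549.6, 140.2, 96.4]
ee_rot: [180.0, -0.0, 85.3]
force: [1.4, -0.9, 5.9]
gripper_width: 11.2
time_s: 15.35
ee_pos: [549.7, 140.2, 96.3]
ee_rot: [179.9, -0.0, 85.3]
force: [0.1, -0.5, 10.9]
gripper_width: 11.8
```

The handle is seated: z stopped at 96.3 with 11 N down. Now I'll turn it clockwise in steps, following the roughly 1.7 mm grip offset and watching torque z.

```bash
python3 -m jog '[{"dx":0.0001,"dy":0,"dz":0.0003,"wx":0,"wy":0,"wz":-0.1,"grip":1},{"dx":0.0001,"dy":0,"dz":0.0002,"wx":0,"wy":0,"wz":-0.1,"grip":1},{"dx":0.0002,"dy":-0.0001,"dz":0,"wx":0,"wy":0,"wz":-0.1,"grip":1},{"dx":0,"dy":0,"dz":0,"wx":0,"wy":0,"wz":0,"grip":1}]';python3 -c "
from workcell import env
s=env.state();print(s['torque'])"; python3 -m jog '[{"dx":0.0002,"dy":0,"dz":0,"wx":0,"wy":0,"wz":-0.1,"grip":1},{"dx":0.0001,"dy":-0.0001,"dz":0,"wx":0,"wy":0,"wz":-0.1,"grip":1},{"dx":0.0001,"dy":-0.0001,"dz":0,"wx":0,"wy":0,"wz":-0.1,"grip":1},{"dx":0,"dy":0,"dz":0,"wx":0,"wy":0,"wz":0,"grip":1}]';python3 -c "
from workcell import env
s=env.state();print(s['torque'])"; python3 -m jog '[{"dx":0.0002,"dy":-0.0001,"dz":0,"wx":0,"wy":0,"wz":-0.1,"grip":1},{"dx":0.0001,"dy":-0.0001,"dz":0,"wx":0,"wy":0,"wz":-0.1,"grip":1},{"dx":0.0001,"dy":-0.0002,"dz":0,"wx":0,"wy":0,"wz":-0.1,"grip":1},{"dx":0,"dy":0,"dz":0,"wx":0,"wy":0,"wz":0,"grip":1}]';python3 -c "
from workcell import env
s=env.state();print(s['torque'])"
```

```text
time_s: 15.75
ee_pos: [549.7, 140.4, 96.3]
ee_rot: [180.0, -0.0, 68.0]
force: [0.1, 0.8, 8.8]
gripper_width: 11.7
[-0.01061895 -0.09286317  0.09606128]
time_s: 16.15
ee_pos: [550.0, 140.4, 96.3]
ee_rot: [-180.0, -0.1, 50.8]
force: [0.1, 1.3, 9.3]
gripper_width: 11.2
[ 0.10758056 -0.06077699  0.06951261]
time_s: 16.55
ee_pos: [550.1, 140.1, 96.3]
ee_rot: [-179.9, -0.0, 33.6]
force: [-0.5, -0.1, 10.6]
gripper_width: 11.8
[0.2439342  0.08571587 0.10316224]
```

```bash
P='from workcell import env;print(env.state()["torque"].round(2))'; python3 -m jog '[{"dx":0.0001,"dy":-0.0001,"dz":0,"wx":0,"wy":0,"wz":-0.1,"grip":1},{"dx":0.0001,"dy":-0.0002,"dz":0,"wx":0,"wy":0,"wz":-0.1,"grip":1},{"dx":0,"dy":0,"dz":0,"wx":0,"wy":0,"wz":0,"grip":1}]' 55; python3 -c "$P"; python3 -m jog '[{"dx":0,"dy":-0.0002,"dz":0,"wx":0,"wy":0,"wz":-0.08,"grip":1},{"dx":0,"dy":0,"dz":0,"wx":0,"wy":0,"wz":0,"grip":1}]'; python3 -c "$P"; python3 -m jog '[{"dx":0,"dy":-0.0002,"dz":0,"wx":0,"wy":0,"wz":-0.08,"grip":1},{"dx":0,"dy":0,"dz":0,"wx":0,"wy":0,"wz":0,"grip":1}]'; python3 -c "$P"
```

```text
time_s: 16.85
ee_pos: [550.0, 140.1, 96.3]
ee_rot: [-179.9, 0.0, 22.2]
force: [-0.9, 2.1, 9.6]
gripper_width: 11.3
[0.39 0.19 0.07]
time_s: 17.05
ee_pos: [550.0, 140.1, 96.3]
ee_rot: [-179.9, 0.0, 17.6]
force: [-1.3, 2.2, 8.5]
gripper_width: 11.6
[0.56 0.13 0.13]
time_s: 17.25
ee_pos: [550.0, 140.1, 96.3]
ee_rot: [-179.9, 0.0, 13.0]
force: [-1.3, 3.0, 9.6]
gripper_width: 11.7
[0.65 0.26 0.13]
```

```bash
P='from workcell import env;print(env.state()["torque"].round(2))'; python3 -m jog '[{"dx":-0.0002,"dy":0.0004,"dz":0,"wx":0,"wy":0,"wz":-0.06,"grip":1},{"dx":0,"dy":0,"dz":0,"wx":0,"wy":0,"wz":0,"grip":1}]'; python3 -c "$P"; python3 -m jog '[{"dx":0,"dy":0,"dz":0,"wx":0,"wy":0,"wz":-0.05,"grip":1},{"dx":0,"dy":0,"dz":0,"wx":0,"wy":0,"wz":0,"grip":1}]'; python3 -c "$P"; python3 -m jog '[{"dx":0,"dy":0,"dz":0,"wx":0,"wy":0,"wz":-0.05,"grip":1},{"dx":0,"dy":0,"dz":0,"wx":0,"wy":0,"wz":0,"grip":1}]'; python3 -c "$P"
```

```text
time_s: 17.45
ee_pos: [549.9, 140.2, 96.3]
ee_rot: [-179.9, 0.0, 9.6]
force: [-1.4, 2.4, 9.9]
gripper_width: 11.5
[0.42 0.16 0.12]
time_s: 17.65
ee_pos: [549.9, 140.2, 96.3]
ee_rot: [-179.9, 0.0, 6.8]
force: [-0.7, 2.0, 9.9]
gripper_width: 11.8
[0.45 0.14 0.15]
time_s: 17.85
ee_pos: [549.9, 140.2, 96.3]
ee_rot: [-179.9, 0.0, 3.9]
force: [-0.9, 3.0, 10.5]
gripper_width: 11.4
[0.5  0.15 0.24]
```

```bash
P='from workcell import env;print(env.state()["torque"].round(2))'; python3 -m jog '[{"dx":0,"dy":0.0003,"dz":0,"wx":0,"wy":0,"wz":-0.03,"grip":1},{"dx":0,"dy":0,"dz":0,"wx":0,"wy":0,"wz":0,"grip":1}]'; python3 -c "$P"; python3 -m jog '[{"dx":0,"dy":0,"dz":0,"wx":0,"wy":0,"wz":-0.03,"grip":1},{"dx":0,"dy":0,"dz":0,"wx":0,"wy":0,"wz":0,"grip":1}]'; python3 -c "$P"; python3 - <<'E'
from h import *
t=mean("top",2)[:,:,::-1];s=mean("side",4)[:,:,::-1]
cv2.imwrite("pics/g8.png",np.hstack([crop(s,195,170,110,80,4.6)[:360],crop(t,195,185,70,85,4.2)[:360,:290]]))
E
```

```text
time_s: 18.05
ee_pos: [549.9, 140.3, 96.3]
ee_rot: [-179.9, 0.0, 2.2]
force: [-1.5, 1.8, 9.7]
gripper_width: 11.3
[0.35 0.2  0.23]
time_s: 18.25
ee_pos: [549.9, 140.3, 96.3]
ee_rot: [-179.9, 0.1, 0.5]
force: [-1.8, 2.2, 9.9]
gripper_width: 11.7
[0.36 0.18 0.24]Traceback (most recent call last):
  File "<stdin>", line 3, in <module>
    return _nx.concatenate(arrs, 1, dtype=dtype, casting=casting)
           ~~~~~~~~~~~~~~~^^^^^^^^^^^^^^^^^^^^^^^^^^^^^^^^^^^^^^^
ValueError: all the input array dimensions except for the concatenation axis must match exactly, but along dimension 0, the array at index 0 has size 360 and the array at index 1 has size 357
```

```bash
P='from workcell import env;print(env.state()["torque"].round(2))'; python3 -m jog '[{"dx":0,"dy":0,"dz":0,"wx":0,"wy":0,"wz":-0.03,"grip":1},{"dx":0,"dy":0,"dz":0,"wx":0,"wy":0,"wz":0,"grip":1}]'; python3 -c "$P"; python3 -m jog '[{"dx":0,"dy":0,"dz":0,"wx":0,"wy":0,"wz":-0.03,"grip":1},{"dx":0,"dy":0,"dz":0,"wx":0,"wy":0,"wz":0,"grip":1}]'; python3 -c "$P"; python3 - <<'E'
from h import *
t=mean("top",2)[:,:,::-1];s=mean("side",4)[:,:,::-1]
cv2.imwrite("pics/s8.png",s);cv2.imwrite("pics/t8.png",t)
cv2.imwrite("pics/g8.png",np.hstack([crop(s,195,170,110,80,4.5)[:340],crop(t,195,185,70,85,4.2)[:340,:290]]))
E
```

```text
time_s: 18.75
ee_pos: [549.9, 140.3, 96.3]
ee_rot: [-179.9, 0.1, -1.2]
force: [-1.4, 1.3, 9.5]
gripper_width: 11.6
[0.36 0.17 0.31]
time_s: 18.95
ee_pos: [549.9, 140.3, 96.3]
ee_rot: [-179.9, 0.0, -2.9]
force: [-1.0, 0.8, 9.7]
gripper_width: 11.4
[0.45 0.23 0.34]
```

View pics/g8.png

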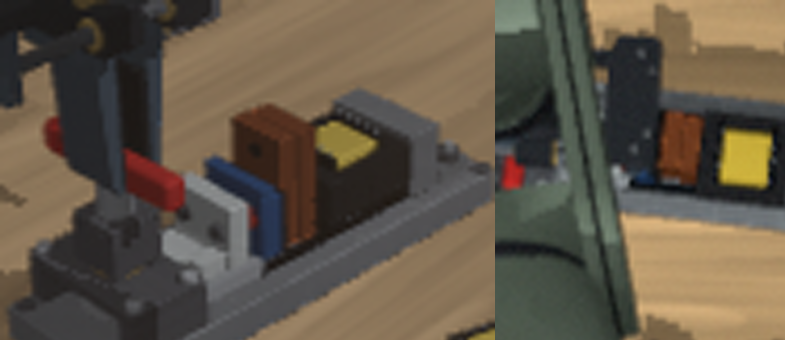

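The handle's hub sits down on the collar, the two plates are pressed together and upright against the transformer, and the jaw is against them. The torque is rising as the springs should make it rise, so I'll turn a bit further for margin.

```bash
P='from workcell import env;s=env.state();print(s["torque"].round(2),s["ee_rot"].round(2))'; python3 -m jog '[{"dx":0,"dy":0,"dz":0,"wx":0,"wy":0,"wz":-0.03,"grip":1},{"dx":0,"dy":0,"dz":0,"wx":0,"wy":0,"wz":0,"grip":1}]'; python3 -c "$P"; python3 -m jog '[{"dx":0,"dy":0,"dz":0,"wx":0,"wy":0,"wz":-0.03,"grip":1},{"dx":0,"dy":0,"dz":0,"wx":0,"wy":0,"wz":0,"grip":1}]'; python3 -c "$P"; python3 -m jog '[{"dx":0,"dy":0,"dz":0,"wx":0,"wy":0,"wz":0,"grip":1},{"dx":0,"dy":0,"dz":0,"wx":0,"wy":0,"wz":0,"grip":1},{"dx":0,"dy":0,"dz":0,"wx":0,"wy":0,"wz":0,"grip":1},{"dx":0,"dy":0,"dz":0,"wx":0,"wy":0,"wz":0,"grip":1},{"dx":0,"dy":0,"dz":0,"wx":0,"wy":0,"wz":0,"grip":1},{"dx":0,"dy":0,"dz":0,"wx":0,"wy":0,"wz":0,"grip":1},{"dx":0,"dy":0,"dz":0,"wx":0,"wy":0,"wz":0,"grip":1},{"dx":0,"dy":0,"dz":0,"wx":0,"wy":0,"wz":0,"grip":1},{"dx":0,"dy":0,"dz":0,"wx":0,"wy":0,"wz":0,"grip":1},{"dx":0,"dy":0,"dz":0,"wx":0,"wy":0,"wz":0,"grip":1}]'; python3 -c "$P"
```

```text
time_s: 19.45
ee_pos: [549.9, 140.3, 96.3]
ee_rot: [-179.9, 0.1, -4.6]
force: [-1.1, 1.8, 9.8]
gripper_width: 11.4
[0.38 0.19 0.32] [-1.7993e+02  5.0000e-02 -4.6300e+00]
time_s: 19.65
ee_pos: [549.9, 140.4, 96.3]
ee_rot: [-179.9, 0.1, -6.3]
force: [-1.1, 2.3, 9.5]
gripper_width: 12.0
[0.45 0.16 0.56] [-1.7994e+02  5.0000e-02 -6.3100e+00]
time_s: 20.65
ee_pos: [549.9, 140.3, 96.3]
ee_rot: [-179.9, 0.1, -6.3]
force: [-1.5, 3.0, 9.6]
gripper_width: 11.5
[0.47 0.21 0.48] [-1.7994e+02  5.0000e-02 -6.2900e+00]
```

Torque holds steady at about 0.5 N m over 1 s, with no creep in yaw or z. That corresponds to the jaw being sprung back roughly 3–5 mm, so I'm handing in.

```bash
python3 -c "
from workcell import env
print(env.job_done()); s=env.state(); print(s['time_s'],s['torque'],s['ee_rot'],s['gripper_width'])"
```

```text
the job is handed in; nothing more can be done
None
the job is handed in; nothing more can be done
```

I handed the job in at about 20.7 s, with the T-handle seated, one plate added and the handle held turned clockwise; no verdict was reported. The gap measured about 26 mm, so I stood only one plate from the rack between the standing plate and the jaw. I turned the handle about 1.6 rad at the gripper, which includes the socket play.

**Last checks:**
- **Seating:** the handle stopped 50 mm above its start height with about 10 N of downward push, and it stayed there while turning.
- **Stack:** the last picture, taken just before the final 0.06 rad of turn, shows both plates upright, pressed together against the transformer, with the jaw closed on them. No bystander in view had visibly moved.
- **Spring force:** handle torque rose from about 0.1 to about 0.5 N m and held for 1 s, with the grip and angle steady. That points to the jaw being sprung back about 3–5 mm.

**Uncertain or disagreeing:**
- **Final torque step:** it jumped by about 0.2 N m, so the cam is probably touching its stop. From the measured gap, the jaw would then be sprung back about 3.5–4 mm, still inside the 1.2–7.5 mm window.
- **Camera readings:** the side view put the held plate and the handle 2–4 mm away from the commanded positions. I corrected both before lowering them.

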